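# Sterile bur stand in the tongs

### The arm

A 6-joint arm with a two-finger parallel gripper is mounted at the origin on the work surface. World frame = base frame: x ahead of the robot, y to its left, z up, the work surface at z = 0. Lengths are in mm, angles in rad, forces in N, time in s.
With the tool pointing down it reaches from about 400 to 925 mm from the base axis. Payload 12.5 kg.
Tool frame: the origin (TCP) lies midway between the tips of the shut fingers; the grasp point (between the pads) lies 19 mm behind it; z points along the fingers, y is the direction in which the jaws open and shut (so a half turn about z gives the same grasp; the last joint's range is limited). The gripper opens to 95 mm and grips with 3 to 60 N. Pads are 20 mm wide; open, the fingers measure 119 mm over their backs; the gripper's body (75 mm by 180 mm) begins 59 mm behind the grasp point.
Start: joints at [1.148, 0.491, 1.559, -0, 1.092, -0.106], TCP at [194.688, 593.922, 214.661] pointing down, gripper open.
Joint ranges: [-3.1, 3.1], [-0.84, 2.19], [0.05, 2.79], [-1.13, 4.28], [0.06, 2.93], [-2.69, 2.69]. Speed limits (rad/s): [2.22, 2.22, 2.79, 3.14, 3.14, 3.14].

### API

Orientations are given as [roll, pitch, yaw] about the fixed x, y, z axes, in that order (R = Rz(yaw) Ry(pitch) Rx(roll)).
In Python, from cell import env gives the robot as it stands.
- The arm moves only by the tool arm_command, never from a script. Its argument "steps" is a list of rows, each an object of numbers: "dx", "dy", "dz": the shift along the tool's x, y, z as a fraction of full scale; "rx", "ry", "rz": the turn, a rotation vector about the tool's x, y, z as a fraction of full scale; "claw": the gripper command: -1 is fully open, 1 is shut, values between are in proportion. In form: [{"dx": .., "dy": .., "dz": .., "rx": .., "ry": .., "rz": .., "claw": ..}, ...]. A call has 1 to 10 rows; each row shifts and turns the pose as measured when the row begins, along the tool's axes as they then stand; what a row does not reach is not made up. Full scale, the value 1, is 0.8 m for a shift and 90 degrees for a turn. A row lasts 1/8 s, in which the tool goes at most 62.5 mm and 10.7 degrees, less where a joint would pass 70% of its speed; a pose out of reach is approached as far as the arm can. A call with a number of a shift or a turn outside -1 to 1 is refused whole. A call with a gripper value outside its range is refused whole. The fingers move at their own pace and stop on an object; the grip force is fixed at half the most. Time passes only in rows, so rows that do not move let the fingers close. It gives the time, the measured TCP pose, the force and the opening at its end, in the units of the state.
- env.state(): the state, without advancing time (a new reading comes with each control period).
- env.read_camera(name): name is "side" or "top"; returns (picture, depth): 384x512x3 uint8, red, green, blue; 384x512 float32, mm along the optical axis (not along the pixel's ray), 0 where there is no reading.
- env.get_calibration(name): a dict with "vfov" (degrees; the focal length in pixels is half the picture's height over the tangent of half this angle, whatever the lens; pixels are square), "cx", "cy" (the principal point, pixels), "xyz" and "attitude" of the camera in the world. Camera axes: x right, y up, looking along -z (the intrinsics and any distortion apply to the point x, -y, -z); pixel columns grow to the right and rows downward; lengths in mm; the calibration is good to about 2 mm. A picture is of the moment at which its call begins. get_calibration takes no time and is no camera call.
- env.job_done(): hands the job in, once; it reports no verdict.
The state is a dict: "t": time; "joints": joint angles; "qvel": joint speeds; "tau": joint torques, N m; "eef_pos": TCP position; "tcp_rot": TCP orientation; "ft_force": force on the tool from outside, world axes, zero at the start; "moment": the same for the moment, N m; "opening": opening from 0.0 (shut) to 1.0 (fully open).
Only numpy, scipy, OpenCV 4.12 (cv2) and the standard library are available. Lean on these libraries where they do the work, as an engineer would, in place of code of your own. Each camera call takes 0.05 s, during which the arm holds its last target.

### The job

Fresh from the steriliser, the bur stands must not be touched by the gripper. Pick up the steel tongs, close their jaws on the round bur stand in the steriliser tray, lift it out upright and finish still holding it in the tongs over the middle of the empty tub, at least 6 cm clear above the tub's rim. Leave the square bur stand, the bottle and the phone where they are; nothing is put down at the end.

Things in the scene. Friction and masses are not known exactly. Their poses are not given: they have to be found in the camera images.
- tongs_grip (a point): Sprung steel tongs lying flat, 200 mm long, 26 mm tall, 72 g. Point midway between their two flat finger plates, half-way up (13 mm). x to the jaws, y to the left arm, z up; plates run x = -21 to 21 mm, full height. Grip from above, a finger on each plate's outside, closing along y. Width over plates: 62 mm open, 48 mm shut on 28 mm, 36 mm fully shut. Centre of mass within 15 mm
- tongs_jaw (a point): Middle of the jaw gap, 95 mm ahead (x) of the grip point, same height and axes. Two flat jaws 30 mm long, 4 mm thick, 18 mm tall (9 mm up and down from this point). Inner gap 55 mm open, about 46 mm with the plates at 57 mm wide: 2 mm for each 1 mm of plate width. To grip the round stand, bring this point within 8 mm of its centre
- tongs_left (a joint): Swing of each arm about the round spring post 90 mm behind the grip point, rad, both alike: 0 open (as the spring leaves it), 0.075 shut on a 28 mm thing (jaws and plates parallel), 0.14 fully shut. The spring pushes each plate out with 4 N open, 9 N at 0.075; squeezed a little (plates 56 to 58 mm wide) the tongs can be carried with the jaws open
- round_center (a point): Centre (half-way up) of the round bur stand: aluminium cylinder 28 mm in diameter, 30 mm tall, five thin burs 9 mm tall on its top, upright and loose on the tray floor; 30 to 65 g. This is the one to lift
- square_center (a point): Centre (half-way up) of the square bur stand: aluminium block 26 x 26 mm, 30 mm tall, with the same burs, loose on the same tray, 75 to 100 mm from the round one along the tray's y. To be left alone
- tray: Fixed flat steel steriliser tray, 130 mm (x) by 180 mm (y), floor 3 mm thick, rim 8 mm high; origin at the centre of its underside on the counter. The two stands stand on it side by side along its y, one each side of the middle
- tub: Fixed empty open grey plastic tub, 150 mm (x) by 170 mm (y), 45 mm high, walls 4 mm; origin at the centre of its underside on the counter
- bottle: White plastic bottle, 56 mm in diameter, 150 mm tall, loose on the counter beyond the work; origin at the centre of its underside. To be left alone
- phone: Black desk phone, 145 by 150 mm, 66 mm high, fixed, beyond the work; origin at the centre of its underside
Mind the look-alikes: they are no part of the job. Of the things that look like the part that bears tongs_grip, the middle-sized one is meant. What is shaped like the tub but blue or brown is not meant.

How it is judged (in metres and radians):
On the way, in this order (a step that is already met when the one before it is completed fails the run):
1. the tongs are picked up off the counter (height (world z) of tongs_grip above 0.018 m and contact force between tongs and the fingers above 1 N), for 0.2 s.
2. the round stand is lifted off the tray by the tongs (height (world z) of round_center above 0.04 m and contact force between tongs and round_stand above 0.5 N and distance between round_center and tongs_jaw below 0.025 m), for 0.2 s.
At the end, for the whole second after the job is handed in: The round stand is held still between the jaws of the tongs (within 25 mm of the jaw middle), the tongs held by the fingers, over the tub (within 60 mm of its middle along its x and 70 mm along its y), its underside at least 50 mm above the rim (centre above 0.11 m), tilted less than 0.35 rad (height (world z) of round_center above 0.11 m and height (world z) of tongs_grip above 0.08 m and x of round_center in the frame of tub between -0.06 and 0.06 m and y of round_center in the frame of tub between -0.07 and 0.07 m and angle between round_center's own z axis and vertical below 0.35 rad and contact force between tongs and round_stand above 0.5 N and contact force between tongs and the fingers above 1 N and distance between round_center and tongs_jaw below 0.025 m and linear speed of round_stand below 0.03 m/s); the arm keeps its last pose, push and grip.
It fails at once if the gripper or arm touched a bur stand (contact force between any of the fingers, the arm and round_stand above 0.3 N or contact force between any of the fingers, the arm and square_stand above 0.3 N).
It fails at once if the round stand was tipped (angle between round_center's own z axis and vertical above 0.6 rad).
It fails at once if the square stand was moved (distance of square_center from where it was at the start of the episode above 0.015 m).
It fails at once if the bottle was moved (distance of bottle from where it was at the start of the episode above 0.03 m).
It fails at once if the phone was pushed (contact force between any of the fingers, the arm and phone above 5 N).
It also fails if it takes over 45 s, if anything falls off the work surface, if the arm or the gripper's body presses on something with over 40 N, if the wrist force passes 120 N, or if a joint passes its speed limit or range.

## Working session

There is one attempt and no reset: what is moved stays moved. The work goes in short steps, Python scripts to look and compute and a tool call to move; the robot and the scene stay as the last step left them, time stands still between calls to the robot, and variables do not carry over. Pictures are saved under pics/ and viewed, and the job is handed in when it is done.

Besides the shell and the picture viewer there is one more tool, called after "Call:" as name([rows], argument=value, ...), one row to a line, values as JSON. arm_command: Moves the arm, as the interface text tells. Its arguments: {"type":"object","properties":{"steps":{"type":"array","items":{"type":"object","properties":{"dx":{"type":"number"},"dy":{"type":"number"},"dz":{"type":"number"},"rx":{"type":"number"},"ry":{"type":"number"},"rz":{"type":"number"},"claw":{"type":"number"}}}}},"required":["steps"]}

```bash
mkdir -p pics; ls; cat > h.py <<'E'
import numpy as np,cv2
from cell import env
E
python3 - <<'E'
from h import *
for n in ["top","side"]:
    p,d=env.read_camera(n); np.savez(f"{n}0.npz",p=p,d=d)
    cv2.imwrite(f"pics/{n}0.png",cv2.resize(p[:,:,::-1],(768,576),interpolation=cv2.INTER_CUBIC)); print(env.get_calibration(n))
print(env.state())
E
```

```text
pics
{'vfov': 50.17401417939065, 'cx': 263.0329842974194, 'cy': 192.1046074047697, 'xyz': array([ 398.82931585,   92.26630419, 1149.13728381]), 'attitude': array([ 0.08556005,  0.0186415 , -1.55510564])}
{'vfov': 49.34135531510648, 'cx': 247.03269253836308, 'cy': 188.63722160583998, 'xyz': array([ -18.55720599, -665.89199855,  765.16620412]), 'attitude': array([ 0.91686828, -0.01609038, -0.59190057])}
{'t': 0.1, 'joints': array([ 1.14837838e+00,  4.91504349e-01,  1.55937635e+00, -1.57427420e-05,
        1.09169771e+00, -1.05608240e-01]), 'qvel': array([-0.00027057, -0.0011036 , -0.00194374,  0.00070683, -0.00047669,
        0.000459  ]), 'tau': array([ 2.61818546e-03, -6.13622761e+01, -2.58609688e+01,  6.93536201e-02,
        4.70254419e-02, -4.99487658e-05]), 'eef_pos': array([194.61138727, 593.7094429 , 214.12122138]), 'tcp_rot': array([-3.14061092e+00, -9.00254098e-05,  2.82479017e+00]), 'ft_force': array([ 0.46574376,  0.58464841, -0.15350313]), 'moment': array([-0.04754308, -0.00758014,  0.03935526]), 'opening': 1.0018109680698284}
```

View pics/top0.png

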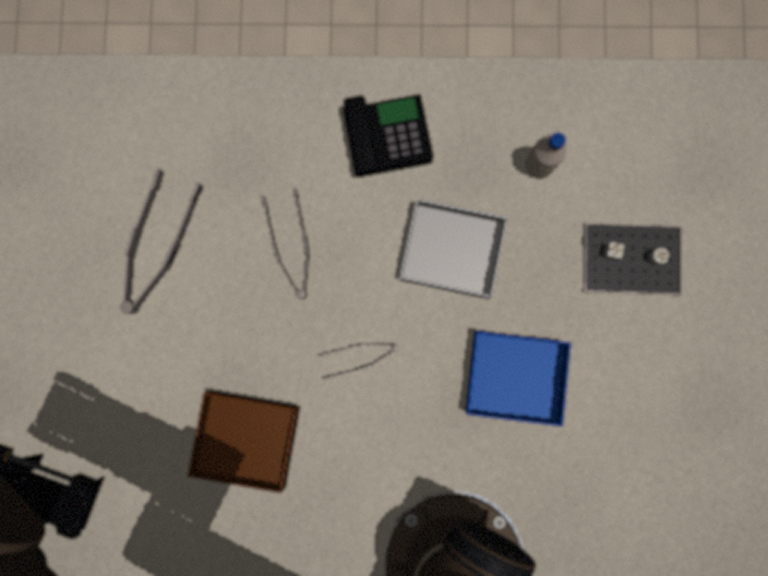

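View pics/side0.png

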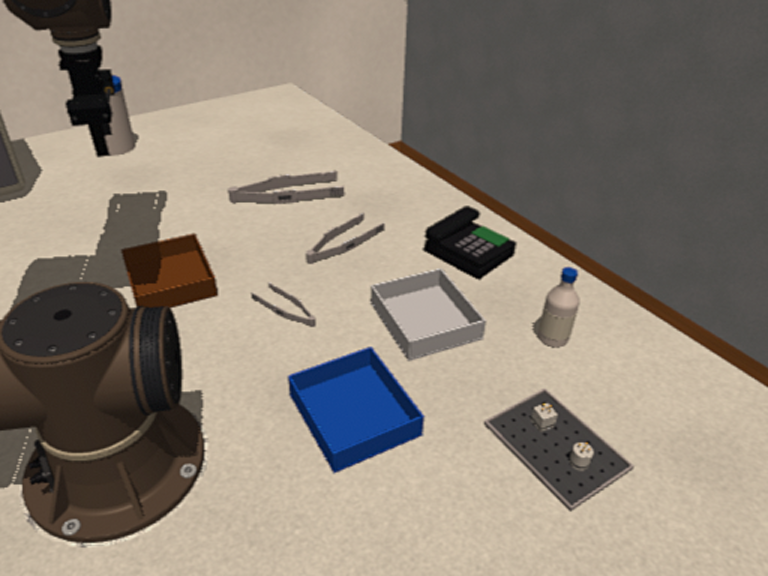

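Top view, in 768x576 picture pixels: there are three tongs, large (160,240), middle (287,245) and small (358,358). The round stand is at about (660,256), the square stand at (615,250), and the grey tub at (450,250); the blue and brown tubs are decoys. Next I'll measure positions and take a close crop of the middle tongs.

```bash
cat >> h.py <<'E'
from scipy.spatial.transform import Rotation as Ro
def cam(n):
    c=env.get_calibration(n); f=192/np.tan(np.radians(c['vfov'])/2)
    return f,c['cx'],c['cy'],np.array(c['xyz']),Ro.from_euler('xyz',c['attitude']).as_matrix()
def dirs(n,uv):
    f,cx,cy,o,R=cam(n); uv=np.atleast_2d(uv).astype(float)
    return o,np.c_[(uv[:,0]-cx)/f,-(uv[:,1]-cy)/f,-np.ones(len(uv))]@R.T
def plane(n,uv,z):
    o,d=dirs(n,uv); return o+d*((z-o[2])/d[:,2])[:,None]
def cloud(n,d):
    v,u=np.mgrid[:d.shape[0],:d.shape[1]]; uv=np.c_[u.ravel(),v.ravel()]
    o,D=dirs(n,uv); return (o+D*d.ravel()[:,None]).reshape(d.shape+(3,))
def proj(n,P):
    f,cx,cy,o,R=cam(n); q=(np.atleast_2d(P)-o)@R; return np.c_[cx-f*q[:,0]/q[:,2],cy+f*q[:,1]/q[:,2]]
E
python3 - <<'E'
from h import *
for n in ["top","side"]:
    z=np.load(n+"0.npz"); p,d=z['p'],z['d']; P=cloud(n,d)
    print(n,cam(n)[4].round(3).tolist(), "counter z median",np.median(P[150:300,100:200,2]) )
    H=P[:,:,2]; 
    g=np.clip((H+5)*4,0,255).astype(np.uint8); cv2.imwrite(f"pics/{n}h.png",cv2.resize(g,(768,576)))
p=np.load("top0.npz")['p'];s=np.load("side0.npz")['p']
a=cv2.resize(p[115:210,160:220,::-1],None,fx=6,fy=6,interpolation=cv2.INTER_CUBIC)
b=cv2.resize(s[135:185,195:265,::-1],None,fx=6,fy=6,interpolation=cv2.INTER_CUBIC)
W=np.zeros((580,790,3),np.uint8);W[:570,:360]=a;W[:300,365:785]=b
cv2.imwrite("pics/crop.png",W)
E
```

```text
top [[0.016, 0.996, -0.085], [-1.0, 0.014, -0.02], [-0.019, 0.085, 0.996]] counter z median 0.514891359161993
side [[0.83, 0.329, -0.451], [-0.558, 0.512, -0.653], [0.016, 0.794, 0.608]] counter z median 0.7405842879888382
```

View pics/crop.png

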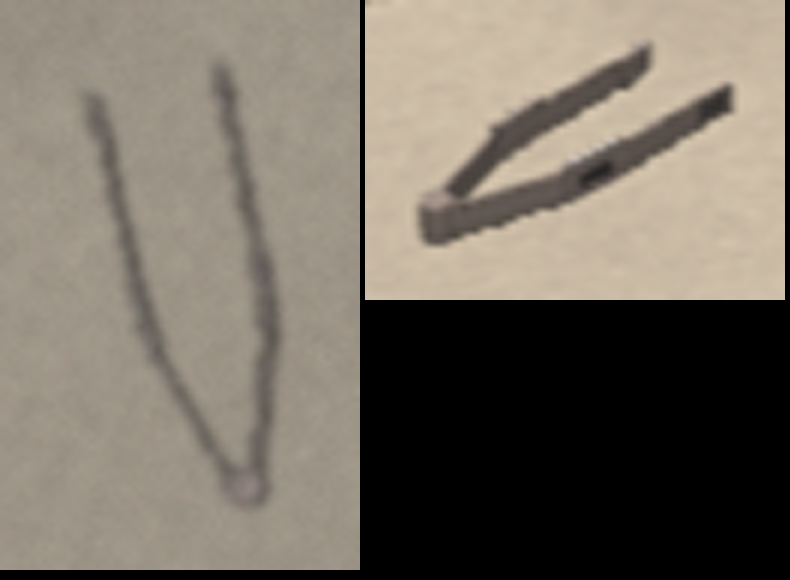

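View pics/toph.png

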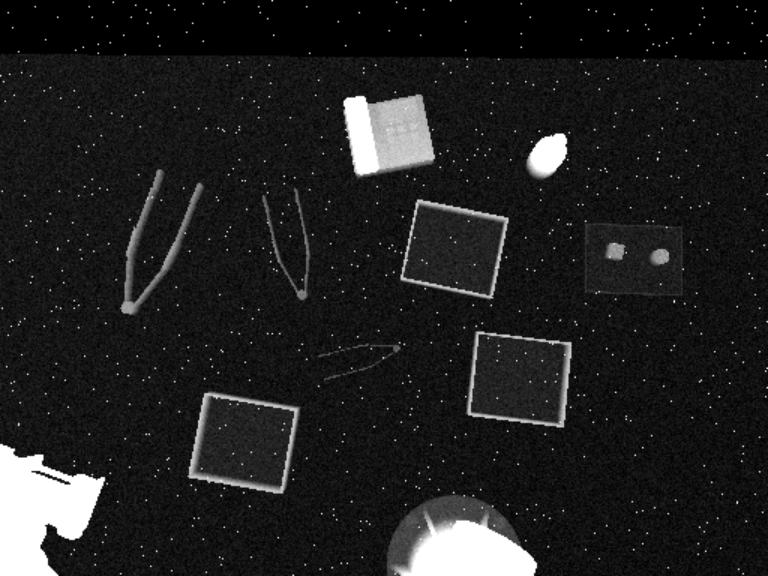

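The crop shows the middle tongs: spring post at bottom right, and jaws pointing up and slightly left. The depth map also separates everything cleanly.

```bash
cat > m.py <<'E'
from h import *
def top():
    z=np.load("top0.npz"); p,d=z['p'],z['d']; P=cloud("top",d); return p,cv2.medianBlur(P[:,:,2].astype(np.float32),3),P
E
python3 - <<'E'
from m import *
p,H,P=top()
Hr=P[:,:,2]
# tongs
def comp(x0,y0,x1,y1,lo,hi):
    m=np.zeros(H.shape,np.uint8); s=np.s_[y0:y1,x0:x1]
    m[s]=((Hr[s]>lo)&(Hr[s]<hi)); return m
m=comp(168,118,214,204,7,40)
n,l,st,c=cv2.connectedComponentsWithStats(m,connectivity=8)
big=[i for i in range(1,n) if st[i,4]>15]; m=np.isin(l,big); Q=P[m]; print(len(Q),st[big].tolist(),np.percentile(Q[:,2],[5,50,95]))
uv=np.argwhere(m)[:,::-1]; G=plane("top",uv,22.); 
post=G[uv[:,1]>190].mean(0); print("post",post)
# dark mask
g=cv2.cvtColor(p,cv2.COLOR_RGB2GRAY)
for r in range(122,200,6):
    u=uv[uv[:,1]==r,0]; print(r,u.tolist(),plane("top",[[u.min(),r],[u.max(),r]],22.)[:,:2].round(0).tolist())
print(np.c_[G[:,:2]][[np.argmax(G[:,0]),np.argmin(G[:,0])]])
np.save("tg.npy",G)
# stands
for nm,b in dict(sq=(400,155,422,178),rd=(427,158,452,182)).items():
    mm=comp(*b,26,50); q=np.argwhere(mm)[:,::-1]; print(nm,len(q),P[mm>0].mean(0),np.median(Hr[mm>0]),plane("top",[q.mean(0)],33))
# tray, tub rims
for nm,b,lo,hi,h in [("tub",(262,128,344,204),30,60,45),("tray",(380,140,465,205),-5,60,3)]:
    mm=comp(*b,lo,hi)
    if nm=="tray":
        mm[:]=0; s=np.s_[140:205,380:465]; mm[s]=(g[s]<100)
    q=np.argwhere(mm)[:,::-1]; X=plane("top",q,h)[:,:2]; print(nm,cv2.minAreaRect(X.astype(np.float32)))
E
```

```text
319 [[175, 125, 32, 75, 319]] [ 9.23916476 21.4661179  27.66138687]
post [484.50079388 287.01640512  22.        ]Traceback (most recent call last):
  File "<stdin>", line 16, in <module>
    return umr_minimum(a, axis, None, out, keepdims, initial, where)
ValueError: zero-size array to reduction operation minimum which has no identity
```

```bash
python3 - <<'E'
from m import *
p,H,P=top()
Hr=P[:,:,2]
def comp(x0,y0,x1,y1,lo,hi):
    m=np.zeros(H.shape,np.uint8); s=np.s_[y0:y1,x0:x1]
    m[s]=((Hr[s]>lo)&(Hr[s]<hi)); return m
m=comp(168,118,214,204,7,40)
n,l,st,c=cv2.connectedComponentsWithStats(m,connectivity=8)
m=l==1+np.argmax(st[1:,4])
uv=np.argwhere(m)[:,::-1]
for r in range(125,200,5):
    u=uv[uv[:,1]==r,0]; 
    k=np.split(u,np.where(np.diff(u)>2)[0]+1)
    print(r,[x.tolist() for x in k],plane("top",[[x.mean(),r] for x in k],20.)[:,:2].round(0).tolist())
q=uv[uv[:,1]>193]; print("post",plane("top",[q.mean(0)],26))
print("tips",plane("top",[uv[uv[:,0]<190][uv[uv[:,0]<190][:,1].argmin()],uv[uv[:,1].argmin()]],20))
g=cv2.cvtColor(p,cv2.COLOR_RGB2GRAY)
for nm,b in dict(sq=(400,155,422,178),rd=(427,158,452,182)).items():
    mm=comp(*b,26,50); q=np.argwhere(mm)[:,::-1]; print(nm,len(q),P[mm>0].mean(0),np.median(Hr[mm>0]),plane("top",[q.mean(0)],33))
for nm,b,lo,hi,h in [("tub",(262,128,344,204),30,60,45),("tray",(380,140,465,205),-5,60,3)]:
    mm=comp(*b,lo,hi)
    if nm=="tray":
        mm[:]=0; s=np.s_[140:205,380:465]; mm[s]=(g[s]<100)
    q=np.argwhere(mm)[:,::-1]; X=plane("top",q,h)[:,:2]; print(nm,cv2.minAreaRect(X.astype(np.float32)))
E
```

```text
125 [[196]] [[682.0, 306.0]]
130 [[175], [197, 198]] [[667.0, 365.0], [668.0, 302.0]]
135 [[176, 177], [198, 199]] [[653.0, 360.0], [654.0, 298.0]]
140 [[177, 178, 179], [199, 200]] [[639.0, 356.0], [639.0, 295.0]]
145 [[178, 179], [200, 201]] [[624.0, 354.0], [625.0, 292.0]]
150 [[179, 180, 181], [201, 202]] [[610.0, 349.0], [611.0, 289.0]]
155 [[181, 182], [202, 203]] [[596.0, 344.0], [597.0, 286.0]]
160 [[182, 183], [203, 204]] [[582.0, 341.0], [583.0, 282.0]]
165 [[183, 184], [204, 205]] [[568.0, 338.0], [569.0, 279.0]]
170 [[184, 185], [205, 206]] [[554.0, 335.0], [555.0, 276.0]]
175 [[186, 187], [204, 205]] [[540.0, 329.0], [541.0, 278.0]]
180 [[189, 190], [204, 205]] [[526.0, 320.0], [527.0, 278.0]]
185 [[192, 193], [203, 204]] [[512.0, 311.0], [513.0, 280.0]]
190 [[195, 196], [203, 204]] [[499.0, 302.0], [499.0, 280.0]]
195 [[198, 199, 200, 201, 202, 203, 204]] [[485.0, 287.0]]
post [[481.13289954 285.72190267  26.        ]]
tips [[667.09371552 365.11666857  20.        ]
 [682.05036305 306.30704998  20.        ]]
sq 96 [ 569.11418383 -286.52888582   32.47261259] 32.257990933699375 [[ 569.03208029 -286.35310099   33.        ]]
rd 88 [ 560.32667686 -367.15194626   33.36396518] 33.14435330958406 [[ 560.37584952 -367.30974615   33.        ]]
tub ((567.8687133789062, 8.37115478515625), (169.62814331054688, 151.00125122070312), 78.90105438232422)
tray ((558.5668334960938, -324.3115234375), (181.07823181152344, 125.2087173461914), 89.0263442993164)
```

```bash
python3 - <<'E'
from m import *
P=[(480.5,285.5,26),(667,365,22),(682,306,22),(568,308.5,26),(560.4,-367.3,33),(569,-286.4,33),(568,8.4,45)]
uv=proj("side",P); print(uv.round(1).tolist())
s=np.load("side0.npz")['p'][:,:,::-1].copy(); s=cv2.resize(s,None,fx=4,fy=4,interpolation=cv2.INTER_CUBIC)
for u in uv: cv2.drawMarker(s,tuple(int(4*x+2) for x in u),(0,0,255),0,20,1)
W=np.zeros((600,800,3),np.uint8);W[:260,:360]=s[520:780,760:1120];W[270:600,:480]=s[1000:1330,1260:1740]
cv2.imwrite("pics/chk.png",W)
E
```

```text
[[205.6, 167.8], [241.7, 141.0], [255.1, 147.5], [225.8, 156.1], [387.1, 298.9], [362.2, 273.1], [283.2, 200.9]]
```

View pics/chk.png

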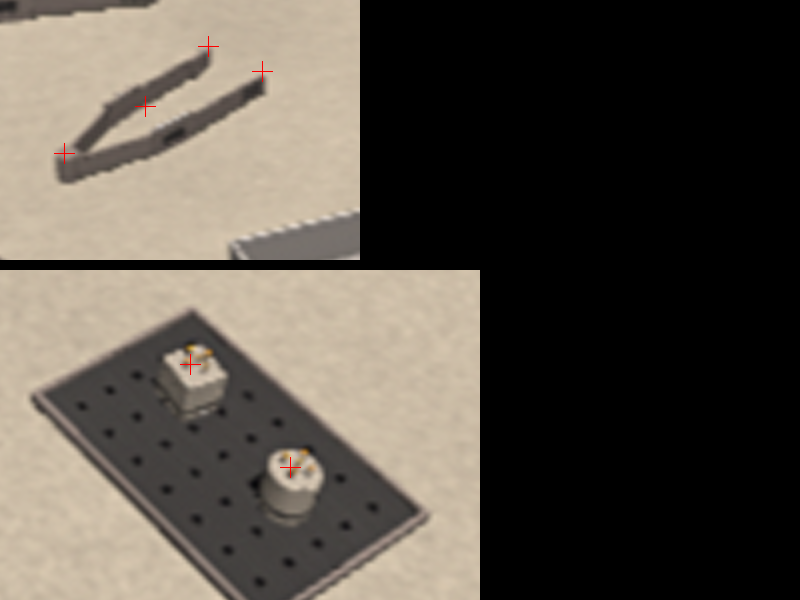

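Both cameras agree to about 1–2 px, and the sizes match: post to tips is 200 mm, the stand tops are 33 mm high, and the tub and tray dimensions are right. Grip point is about (568,308), heading 0.25. Rotating first.

```bash
cat > go.py <<'E'
import sys
from h import *
# usage: go.py x y z yaw -> tool-frame remaining in scale units
def go(x,y,z,yaw):
    s=env.state(); R=Ro.from_euler('xyz',s['tcp_rot']).as_matrix(); p=np.array(s['eef_pos'])
    T=Ro.from_euler('xyz',[np.pi,0,yaw]).as_matrix()
    rv=Ro.from_matrix(R.T@T).as_rotvec()
    print("t",round(s['t'],2),"pos",p.round(1),"rot",np.round(s['tcp_rot'],3),"open",round(s['opening']*95,1),"F",np.round(s['ft_force'],1),"j",np.round(s['joints'],2))
    d=R.T@(np.array([x,y,z])-p); print("shift mm",d.round(1),"units",(d/800).round(4),"turn units",(rv/(np.pi/2)).round(4))
if __name__=="__main__": go(*map(float,sys.argv[1:5]))
E
python3 go.py 568 308 100 -2.892
```

```text
t 0.1 pos [194.6 593.7 214.1] rot [-3.141 -0.     2.825] open 95.2 F [ 0.5  0.6 -0.2] j [ 1.15  0.49  1.56 -0.    1.09 -0.11]
shift mm [-443.8 -155.1  114.2] units [-0.5548 -0.1938  0.1428] turn units [-6.000e-04 -2.000e-04 -3.606e-01]
```

Call:
arm_command([
  {"rz":-0.11,"claw":-1},
  {"rz":-0.11,"claw":-1},
  {"rz":-0.11,"claw":-1},
  {"rz":0,"claw":-1},
])

```text
$.steps[0]: bad value
```

```bash
python3 go.py 568 308 100 -2.892
```

```text
t 0.1 pos [194.6 593.7 214.1] rot [-3.141 -0.     2.825] open 95.2 F [ 0.5  0.6 -0.2] j [ 1.15  0.49  1.56 -0.    1.09 -0.11]
shift mm [-443.8 -155.1  114.2] units [-0.5548 -0.1938  0.1428] turn units [-6.000e-04 -2.000e-04 -3.606e-01]
```

Every row probably needs all seven fields.

Call:
arm_command([
  {"dx":0,"dy":0,"dz":0,"rx":0,"ry":0,"rz":-0.115,"claw":-1},
  {"dx":0,"dy":0,"dz":0,"rx":0,"ry":0,"rz":-0.115,"claw":-1},
  {"dx":0,"dy":0,"dz":0,"rx":0,"ry":0,"rz":-0.115,"claw":-1},
  {"dx":0,"dy":0,"dz":0,"rx":0,"ry":0,"rz":0,"claw":-1},
])

```text
t: 0.6
eef_pos: [194.3, 593.1, 212.7]
tcp_rot: [-3.139, -0.002, -2.902]
ft_force: [-0.3, -0.3, 0.2]
opening: 0.998
```

```bash
python3 go.py 568 308 100 -2.892
```

```text
t 0.6 pos [194.3 593.1 212.7] rot [-3.139e+00 -2.000e-03 -2.902e+00] open 94.8 F [-0.3 -0.3  0.2] j [ 1.15  0.49  1.56 -0.    1.09 -0.66]
shift mm [-295.6 -365.3  113.1] units [-0.3695 -0.4566  0.1414] turn units [-0.0019 -0.0015 -0.0064]
```

Call:
arm_command([
  {"dx":-0.037,"dy":-0.0455,"dz":0,"rx":0,"ry":0,"rz":0,"claw":-1},
  {"dx":-0.037,"dy":-0.0455,"dz":0,"rx":0,"ry":0,"rz":0,"claw":-1},
  {"dx":-0.037,"dy":-0.0455,"dz":0,"rx":0,"ry":0,"rz":0,"claw":-1},
  {"dx":-0.037,"dy":-0.0455,"dz":0,"rx":0,"ry":0,"rz":0,"claw":-1},
  {"dx":-0.037,"dy":-0.0455,"dz":0.02,"rx":0,"ry":0,"rz":0,"claw":-1},
  {"dx":-0.037,"dy":-0.0455,"dz":0.02,"rx":0,"ry":0,"rz":0,"claw":-1},
  {"dx":-0.037,"dy":-0.0455,"dz":0.02,"rx":0,"ry":0,"rz":0,"claw":-1},
  {"dx":-0.037,"dy":-0.0455,"dz":0.02,"rx":0,"ry":0,"rz":0,"claw":-1},
  {"dx":-0.037,"dy":-0.0455,"dz":0.02,"rx":0,"ry":0,"rz":0,"claw":-1},
  {"dx":-0.036,"dy":-0.0455,"dz":0.02,"rx":0,"ry":0,"rz":0,"claw":-1},
])

```text
t: 1.85
eef_pos: [570.4, 294.5, 114.1]
tcp_rot: [-3.139, -0.001, -2.948]
ft_force: [1.0, 0.7, -0.7]
opening: 1.001
```

```bash
python3 go.py 568 308 40 -2.892
```

```text
t 1.85 pos [570.4 294.5 114.1] rot [-3.139e+00 -1.000e-03 -2.948e+00] open 95.1 F [ 1.   0.7 -0.7] j [ 0.37  0.62  1.61 -0.    0.91 -1.39]
shift mm [-0.4 13.9 74.1] units [-0.0004  0.0173  0.0926] turn units [-0.0013 -0.0007 -0.0355]
```

Call:
arm_command([
  {"dx":0,"dy":0.017,"dz":0.03,"rx":0,"ry":0,"rz":-0.035,"claw":-1},
  {"dx":0,"dy":0,"dz":0.03,"rx":0,"ry":0,"rz":0,"claw":-1},
  {"dx":0,"dy":0,"dz":0.03,"rx":0,"ry":0,"rz":0,"claw":-1},
  {"dx":0,"dy":0,"dz":0,"rx":0,"ry":0,"rz":0,"claw":-1},
])

```text
t: 2.35
eef_pos: [570.1, 304.4, 37.8]
tcp_rot: [-3.139, -0.003, -2.916]
ft_force: [0.5, -0.2, 0.1]
opening: 1.0
```

```bash
python3 go.py 568 308 4 -2.892; python3 - <<'E'
from h import *
p,d=env.read_camera("top"); s,_=env.read_camera("side")
W=np.zeros((600,800,3),np.uint8)
W[:480,:400]=cv2.resize(p[105:225,150:250,::-1],(400,480),interpolation=cv2.INTER_CUBIC)
W[:480,400:800]=cv2.resize(s[85:205,180:280,::-1],(400,480),interpolation=cv2.INTER_CUBIC)
cv2.imwrite("pics/g1.png",W)
E
```

```text
t 2.35 pos [570.1 304.4  37.8] rot [-3.139e+00 -3.000e-03 -2.916e+00] open 95.0 F [ 0.5 -0.2  0.1] j [ 0.39  0.73  1.65 -0.    0.77 -1.41]
shift mm [ 1.1  4.1 33.8] units [0.0013 0.0051 0.0423] turn units [-0.0016 -0.0022 -0.015 ]
```

View pics/g1.png

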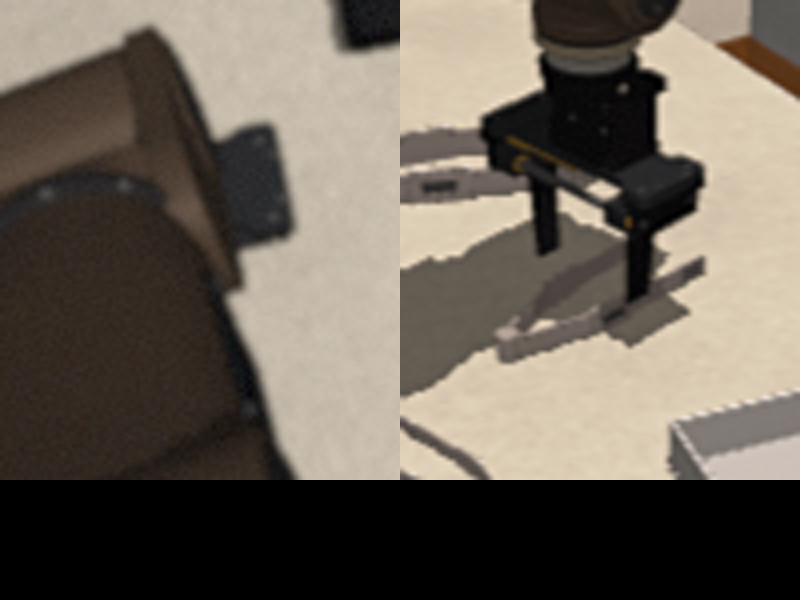

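The fingers straddle the plates. Now a final correction and descent.

Call:
arm_command([
  {"dx":0.001,"dy":0.005,"dz":0.02,"rx":0,"ry":0,"rz":-0.015,"claw":-1},
  {"dx":0,"dy":0,"dz":0.018,"rx":0,"ry":0,"rz":0,"claw":-1},
  {"dx":0,"dy":0,"dz":0,"rx":0,"ry":0,"rz":0,"claw":-1},
])

```text
t: 2.82
eef_pos: [569.9, 309.3, 9.3]
tcp_rot: [-3.14, 0.003, -2.89]
ft_force: [0.6, -0.4, -0.1]
opening: 1.003
```

```bash
python3 go.py 568 308 5 -2.892
```

```text
t 2.83 pos [569.9 309.3   9.3] rot [-3.14e+00  3.00e-03 -2.89e+00] open 95.3 F [ 0.6 -0.4 -0.1] j [ 0.4   0.77  1.66 -0.    0.71 -1.42]
shift mm [ 2.1 -0.8  4.3] units [ 0.0027 -0.001   0.0054] turn units [-0.001   0.0016  0.001 ]
```

Call:
arm_command([
  {"dx":0.0025,"dy":-0.001,"dz":0.005,"rx":0,"ry":0,"rz":0,"claw":-1},
  {"dx":0,"dy":0,"dz":0,"rx":0,"ry":0,"rz":0,"claw":-0.2},
  {"dx":0,"dy":0,"dz":0,"rx":0,"ry":0,"rz":0,"claw":-0.2},
  {"dx":0,"dy":0,"dz":0,"rx":0,"ry":0,"rz":0,"claw":-0.2},
  {"dx":0,"dy":0,"dz":0,"rx":0,"ry":0,"rz":0,"claw":-0.2},
  {"dx":0,"dy":0,"dz":0,"rx":0,"ry":0,"rz":0,"claw":-0.2},
])

```text
t: 3.58
eef_pos: [568.5, 308.0, 6.0]
tcp_rot: [-3.14, 0.004, -2.891]
ft_force: [-0.8, 0.7, 0.4]
opening: 0.607
```

```bash
python3 go.py 568 308 5 -2.892
```

```text
t 3.58 pos [568.5 308.    6. ] rot [-3.14   0.004 -2.891] open 57.6 F [-0.8  0.7  0.4] j [ 0.4   0.77  1.67 -0.    0.7  -1.42]
shift mm [0.5 0.1 1. ] units [0.0006 0.0001 0.0012] turn units [-0.0009  0.0025  0.0007]
```

Call:
arm_command([
  {"dx":0,"dy":0,"dz":0,"rx":0,"ry":0,"rz":0,"claw":-0.19},
  {"dx":0,"dy":0,"dz":-0.01,"rx":0,"ry":0,"rz":0,"claw":-0.19},
  {"dx":0,"dy":0,"dz":-0.015,"rx":0,"ry":0,"rz":0,"claw":-0.19},
  {"dx":0,"dy":0,"dz":-0.025,"rx":0,"ry":0,"rz":0,"claw":-0.19},
  {"dx":0,"dy":0,"dz":-0.025,"rx":0,"ry":0,"rz":0,"claw":-0.19},
  {"dx":0,"dy":0,"dz":-0.025,"rx":0,"ry":0,"rz":0,"claw":-0.19},
  {"dx":0,"dy":0,"dz":-0.025,"rx":0,"ry":0,"rz":0,"claw":-0.19},
  {"dx":0,"dy":0,"dz":-0.015,"rx":0,"ry":0,"rz":0,"claw":-0.19},
  {"dx":0,"dy":0,"dz":0,"rx":0,"ry":0,"rz":0,"claw":-0.19},
])

```text
t: 4.7
eef_pos: [568.2, 308.2, 126.9]
tcp_rot: [-3.141, 0.007, -2.891]
ft_force: [-0.1, -0.6, -0.9]
opening: 0.596
```

```bash
python3 go.py 460 -367 120 3.1416; python3 - <<'E'
from h import *
p,d=env.read_camera("top"); s,ds=env.read_camera("side"); np.savez("s1.npz",p=p,d=d,s=s,ds=ds)
W=np.zeros((600,800,3),np.uint8)
W[:480,:400]=cv2.resize(p[105:225,150:250,::-1],(400,480),interpolation=cv2.INTER_CUBIC)
W[:480,400:800]=cv2.resize(s[65:185,180:280,::-1],(400,480),interpolation=cv2.INTER_CUBIC)
cv2.imwrite("pics/g2.png",W)
E
```

```text
t 4.7 pos [568.2 308.2 126.9] rot [-3.141  0.007 -2.891] open 56.6 F [-0.1 -0.6 -0.9] j [ 0.4   0.61  1.6  -0.    0.93 -1.42]
shift mm [ 272.5 -627.2    5.6] units [ 0.3407 -0.784   0.0069] turn units [-0.      0.0046  0.1597]
```

View pics/g2.png

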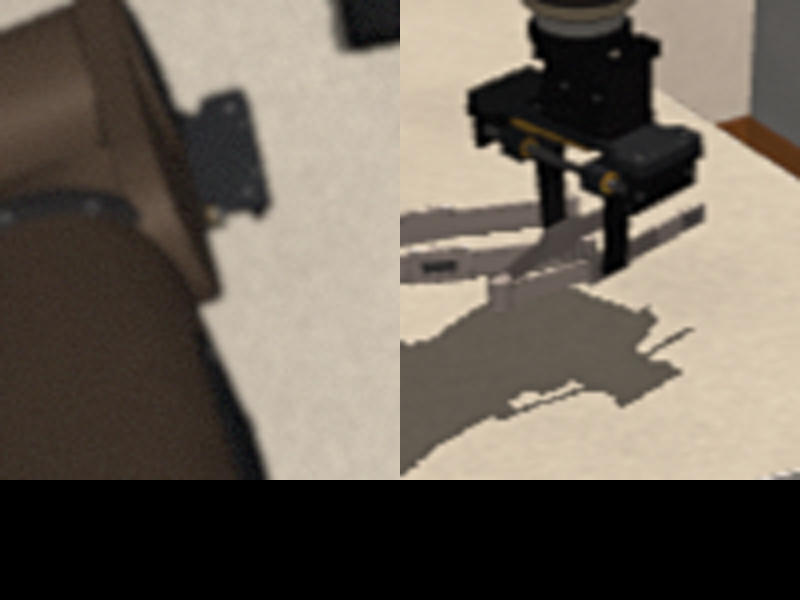

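Call:
arm_command([
  {"dx":0,"dy":0,"dz":0,"rx":0,"ry":0,"rz":0.05,"claw":-0.19},
  {"dx":0,"dy":0,"dz":0,"rx":0,"ry":0,"rz":0.06,"claw":-0.19},
  {"dx":0,"dy":0,"dz":0,"rx":0,"ry":0,"rz":0.05,"claw":-0.19},
  {"dx":0.01,"dy":-0.01,"dz":0,"rx":0,"ry":0,"rz":0,"claw":-0.19},
  {"dx":0.02,"dy":-0.03,"dz":0,"rx":0,"ry":0,"rz":0,"claw":-0.19},
  {"dx":0.02,"dy":-0.04,"dz":0,"rx":0,"ry":0,"rz":0,"claw":-0.19},
  {"dx":0.02,"dy":-0.05,"dz":0,"rx":0,"ry":0,"rz":0,"claw":-0.19},
  {"dx":0.02,"dy":-0.05,"dz":0,"rx":0,"ry":0,"rz":0,"claw":-0.19},
  {"dx":0.02,"dy":-0.05,"dz":0,"rx":0,"ry":0,"rz":0,"claw":-0.19},
  {"dx":0.01,"dy":-0.05,"dz":0,"rx":0,"ry":0,"rz":0,"claw":-0.19},
])

```text
t: 6.05
eef_pos: [461.8, 77.0, 119.2]
tcp_rot: [-3.138, -0.006, -3.132]
ft_force: [0.6, -0.8, -0.9]
opening: 0.593
```

```bash
python3 go.py 460 -367 120 3.1416
```

```text
t 6.05 pos [461.8  77.  119.2] rot [-3.138 -0.006 -3.132] open 56.3 F [ 0.6 -0.8 -0.9] j [ 0.03  0.41  2.03 -0.01  0.7  -1.55]
shift mm [   6.1 -444.     0.9] units [ 0.0076 -0.555   0.0012] turn units [-0.0024 -0.0038  0.0062]
```

Call:
arm_command([
  {"dx":0,"dy":-0.05,"dz":0,"rx":0,"ry":0,"rz":0,"claw":-0.19},
  {"dx":0,"dy":-0.055,"dz":0,"rx":0,"ry":0,"rz":0,"claw":-0.19},
  {"dx":0,"dy":-0.055,"dz":0,"rx":0,"ry":0,"rz":0,"claw":-0.19},
  {"dx":0,"dy":-0.055,"dz":0,"rx":0,"ry":0,"rz":0,"claw":-0.19},
  {"dx":0,"dy":-0.055,"dz":0,"rx":0,"ry":0,"rz":0,"claw":-0.19},
  {"dx":0,"dy":-0.055,"dz":0,"rx":0,"ry":0,"rz":0,"claw":-0.19},
  {"dx":0,"dy":-0.055,"dz":0,"rx":0,"ry":0,"rz":0,"claw":-0.19},
  {"dx":0,"dy":-0.055,"dz":0,"rx":0,"ry":0,"rz":0,"claw":-0.19},
  {"dx":0,"dy":-0.045,"dz":0,"rx":0,"ry":0,"rz":0,"claw":-0.19},
  {"dx":0,"dy":-0.02,"dz":0,"rx":0,"ry":0,"rz":0,"claw":-0.19},
])

```text
t: 7.3
eef_pos: [458.6, -335.9, 117.4]
tcp_rot: [-3.141, -0.012, -3.113]
ft_force: [-0.1, 0.1, -1.7]
opening: 0.596
```

```bash
python3 go.py 463 -367 100 3.1416
```

```text
t 7.3 pos [ 458.6 -335.9  117.4] rot [-3.141 -0.012 -3.113] open 56.6 F [-0.1  0.1 -1.7] j [-0.74  0.53  1.79 -0.01  0.82 -2.34]
shift mm [ -3.7 -31.2  17.4] units [-0.0046 -0.0389  0.0218] turn units [-0.0003 -0.0079  0.0182]
```

Call:
arm_command([
  {"dx":0,"dy":-0.02,"dz":0.01,"rx":0,"ry":-0.004,"rz":0.009,"claw":-0.19},
  {"dx":0,"dy":-0.018,"dz":0.01,"rx":0,"ry":-0.004,"rz":0.008,"claw":-0.19},
  {"dx":0,"dy":0,"dz":0,"rx":0,"ry":0,"rz":0,"claw":-0.19},
  {"dx":0,"dy":0,"dz":0,"rx":0,"ry":0,"rz":0,"claw":-0.19},
])

```text
t: 7.8
eef_pos: [458.3, -366.0, 99.3]
tcp_rot: [3.14, -0.001, -3.14]
ft_force: [-1.2, -0.2, -0.4]
opening: 0.596
```

```bash
python3 go.py 463 -367 100 3.1416; python3 - <<'E'
from h import *
p,d=env.read_camera("top"); s,ds=env.read_camera("side"); np.savez("s2.npz",p=p,d=d,s=s,ds=ds)
W=np.zeros((600,800,3),np.uint8)
W[:480,:400]=cv2.resize(p[110:230,390:490,::-1],(400,480),interpolation=cv2.INTER_CUBIC)
W[:480,400:800]=cv2.resize(s[215:335,315:415,::-1],(400,480),interpolation=cv2.INTER_CUBIC)
cv2.imwrite("pics/g3.png",W)
E
```

```text
t 7.8 pos [ 458.3 -366.    99.3] rot [ 3.14e+00 -1.00e-03 -3.14e+00] open 56.6 F [-1.2 -0.2 -0.4] j [-0.79  0.58  1.77  0.    0.8  -2.36]
shift mm [-4.7 -1.  -0.7] units [-0.0059 -0.0013 -0.0009] turn units [ 0.0012 -0.0006  0.0012]
```

View pics/g3.png

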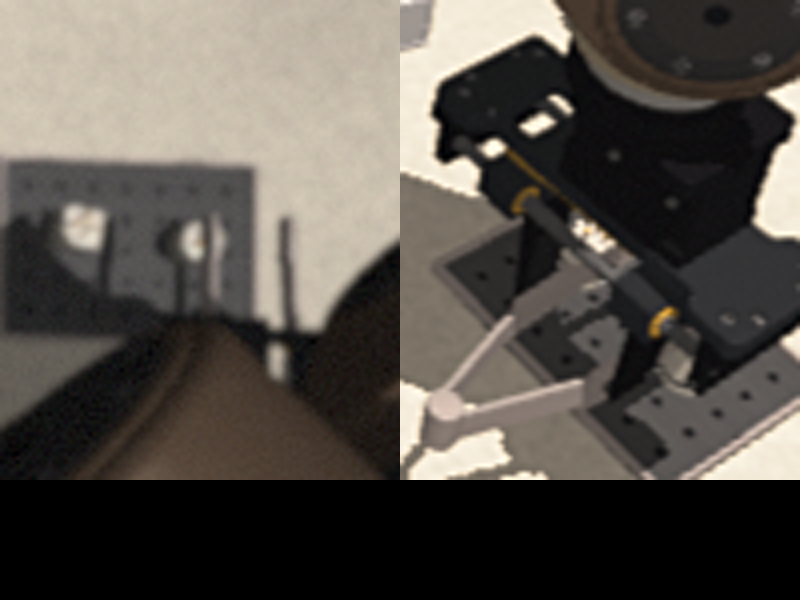

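The top picture shows the two jaw tips at full-frame (443.5,164) and (461.2,165). I'll convert them at jaw height.

```bash
python3 - <<'E'
from h import *
z=np.load("s2.npz"); P=cloud("top",z['d'])
for n,s in dict(L=np.s_[162:185,441:447],R=np.s_[162:188,458:465]).items():
    q=P[s].reshape(-1,3); q=q[(q[:,2]>85)&(q[:,2]<130)]; print(n,len(q)); print(q[np.argsort(-q[:,0])][::4].round(0).tolist())
print(plane("top",[[443.4,163.8],[461.2,165],[443.2,178],[462,178]],114.))
p=z['p']; cv2.imwrite("pics/j.png",cv2.resize(p[150:195,425:475,::-1],None,fx=12,fy=12,interpolation=cv2.INTER_NEAREST))
E
```

```text
L 84
[[567.0, -340.0, 103.0], [564.0, -341.0, 101.0], [561.0, -342.0, 106.0], [560.0, -342.0, 99.0], [556.0, -340.0, 104.0], [554.0, -341.0, 102.0], [552.0, -341.0, 100.0], [549.0, -341.0, 101.0], [546.0, -341.0, 101.0], [543.0, -340.0, 104.0], [541.0, -341.0, 100.0], [539.0, -341.0, 101.0], [536.0, -340.0, 104.0], [533.0, -339.0, 104.0], [532.0, -342.0, 97.0], [528.0, -340.0, 103.0], [526.0, -339.0, 103.0], [523.0, -340.0, 103.0], [520.0, -341.0, 105.0], [518.0, -338.0, 106.0], [515.0, -339.0, 103.0]]
R 104
[[566.0, -390.0, 112.0], [564.0, -389.0, 106.0], [563.0, -390.0, 100.0], [560.0, -392.0, 116.0], [558.0, -393.0, 114.0], [556.0, -389.0, 113.0], [554.0, -389.0, 106.0], [552.0, -389.0, 102.0], [549.0, -388.0, 103.0], [547.0, -389.0, 101.0], [544.0, -389.0, 101.0], [543.0, -390.0, 115.0], [540.0, -389.0, 116.0], [538.0, -389.0, 111.0], [536.0, -390.0, 109.0], [534.0, -391.0, 100.0], [532.0, -391.0, 101.0], [529.0, -390.0, 103.0], [526.0, -390.0, 102.0], [524.0, -391.0, 100.0], [521.0, -391.0, 102.0], [519.0, -390.0, 103.0], [517.0, -393.0, 96.0], [514.0, -391.0, 100.0], [511.0, -392.0, 98.0], [509.0, -391.0, 99.0]]
[[ 565.54427036 -341.89533671  114.        ]
 [ 563.05390574 -386.41285492  114.        ]
 [ 529.38982512 -340.61526357  114.        ]
 [ 530.02120884 -387.57566564  114.        ]]
```

View pics/j.png

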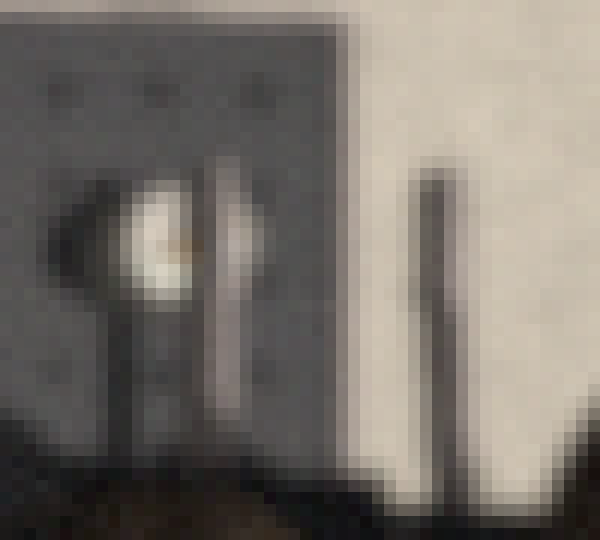

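Jaw inner faces are at y ≈ -344 and -389.5, so the gap is 45.5 mm centred on -367. The tips are at x ≈ 568, so the jaw middle is at 553 and needs about +7 mm in x. Lowering part-way with that correction.

Call:
arm_command([
  {"dx":-0.005,"dy":-0.001,"dz":0.015,"rx":0,"ry":0,"rz":0,"claw":-0.19},
  {"dx":-0.004,"dy":0,"dz":0.02,"rx":0,"ry":0,"rz":0,"claw":-0.19},
  {"dx":0,"dy":0,"dz":0.01,"rx":0,"ry":0,"rz":0,"claw":-0.19},
  {"dx":0,"dy":0,"dz":0,"rx":0,"ry":0,"rz":0,"claw":-0.19},
  {"dx":0,"dy":0,"dz":0,"rx":0,"ry":0,"rz":0,"claw":-0.19},
])

```text
t: 8.52
eef_pos: [466.4, -365.7, 60.5]
tcp_rot: [3.139, -0.001, -3.138]
ft_force: [0.5, 0.6, -0.7]
opening: 0.594
```

```bash
python3 go.py 465.5 -367.5 17 3.1416; python3 - <<'E'
from h import *
p,d=env.read_camera("top"); np.savez("s3.npz",p=p,d=d)
cv2.imwrite("pics/j2.png",cv2.resize(p[145:195,415:475,::-1],None,fx=10,fy=10,interpolation=cv2.INTER_NEAREST))
P=cloud("top",d)
q=P[150:190,430:470].reshape(-1,3); q=q[(q[:,2]>50)&(q[:,2]<85)]
for lo,hi in [(-350,-330),(-400,-380)]:
    r=q[(q[:,1]>lo)&(q[:,1]<hi)]; print(len(r),r.max(0).round(1),np.median(r,0).round(1))
r=P[150:190,425:455].reshape(-1,3); r=r[(r[:,2]>29)&(r[:,2]<37)]; print("stand top",len(r),r.mean(0))
E
```

```text
t 8.53 pos [ 466.4 -365.7   60.5] rot [ 3.139e+00 -1.000e-03 -3.138e+00] open 56.5 F [ 0.5  0.6 -0.7] j [-0.78  0.64  1.78  0.    0.73 -2.35]
shift mm [ 0.8 -1.9 43.5] units [ 0.001  -0.0024  0.0544] turn units [ 0.0014 -0.0008  0.0023]
51 [ 574.2 -338.4   79.2] [ 559.9 -340.6   70.9]
55 [ 574.7 -387.5   79.9] [ 557.7 -389.6   71.2]
stand top 43 [ 562.43474081 -370.77387224   33.06194853]
```

View pics/j2.png

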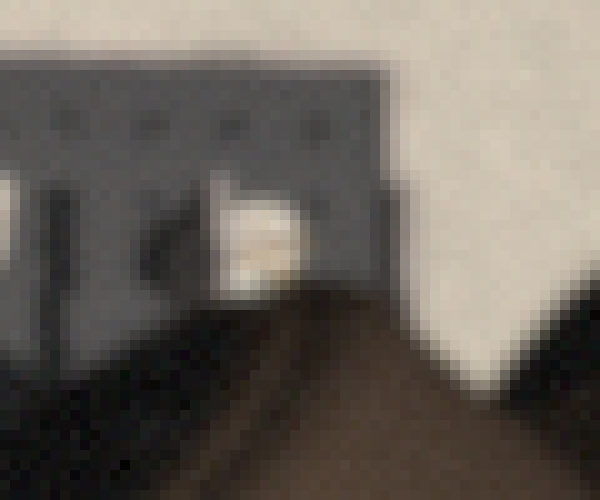

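The gap is centred on the stand to within about 1–2 mm, and x is good. Descending.

Call:
arm_command([
  {"dx":0.0005,"dy":-0.0015,"dz":0.012,"rx":0,"ry":0,"rz":0.001,"claw":-0.19},
  {"dx":0,"dy":0,"dz":0.015,"rx":0,"ry":0,"rz":0,"claw":-0.19},
  {"dx":0,"dy":0,"dz":0.015,"rx":0,"ry":0,"rz":0,"claw":-0.19},
  {"dx":0,"dy":0,"dz":0.01,"rx":0,"ry":0,"rz":0,"claw":-0.19},
  {"dx":0,"dy":0,"dz":0,"rx":0,"ry":0,"rz":0,"claw":-0.19},
])

```text
t: 9.2
eef_pos: [465.7, -367.0, 16.0]
tcp_rot: [3.14, -0.001, -3.14]
ft_force: [0.4, 0.7, -0.5]
opening: 0.594
```

```bash
python3 go.py 465.5 -367.5 17 3.1416; python3 - <<'E'
from h import *
p,d=env.read_camera("top");s,ds=env.read_camera("side"); np.savez("s4.npz",p=p,d=d,s=s,ds=ds)
W=np.zeros((500,800,3),np.uint8)
W[:400,:480]=cv2.resize(p[145:195,415:475,::-1],(480,400),interpolation=cv2.INTER_NEAREST)
W[:480,480:800]=cv2.resize(s[255:335,345:398,::-1],(320,480),interpolation=cv2.INTER_CUBIC)
cv2.imwrite("pics/j3.png",W)
E
```

```text
t 9.2 pos [ 465.7 -367.    16. ] rot [ 3.14e+00 -1.00e-03 -3.14e+00] open 56.4 F [ 0.4  0.7 -0.5] j [-0.78  0.7   1.8   0.    0.64 -2.35]
shift mm [ 0.2 -0.5 -1. ] units [ 0.0003 -0.0006 -0.0012] turn units [ 0.0013 -0.0007  0.001 ]
```

View pics/j3.png

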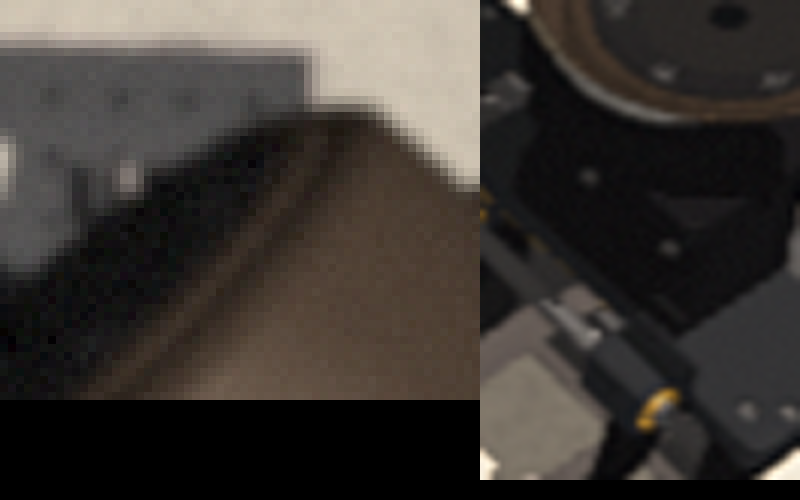

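No contact force. Closing slowly.

Call:
arm_command([
  {"dx":0,"dy":0,"dz":0,"rx":0,"ry":0,"rz":0,"claw":-0.14},
  {"dx":0,"dy":0,"dz":0,"rx":0,"ry":0,"rz":0,"claw":-0.1},
  {"dx":0,"dy":0,"dz":0,"rx":0,"ry":0,"rz":0,"claw":-0.06},
  {"dx":0,"dy":0,"dz":0,"rx":0,"ry":0,"rz":0,"claw":-0.03},
  {"dx":0,"dy":0,"dz":0,"rx":0,"ry":0,"rz":0,"claw":0.0},
  {"dx":0,"dy":0,"dz":0,"rx":0,"ry":0,"rz":0,"claw":0.05},
  {"dx":0,"dy":0,"dz":0,"rx":0,"ry":0,"rz":0,"claw":0.1},
  {"dx":0,"dy":0,"dz":0,"rx":0,"ry":0,"rz":0,"claw":0.3},
  {"dx":0,"dy":0,"dz":0,"rx":0,"ry":0,"rz":0,"claw":1},
  {"dx":0,"dy":0,"dz":0,"rx":0,"ry":0,"rz":0,"claw":1},
])

```text
t: 10.55
eef_pos: [466.4, -367.6, 17.9]
tcp_rot: [-3.141, 0.001, -3.14]
ft_force: [0.9, 0.3, -0.6]
opening: 0.495
```

```bash
python3 go.py 465.5 -367.5 17 3.1416
```

```text
t 10.55 pos [ 466.4 -367.6   17.9] rot [-3.141e+00  1.000e-03 -3.140e+00] open 47.1 F [ 0.9  0.3 -0.6] j [-0.78  0.7   1.8   0.    0.64 -2.35]
shift mm [0.9 0.1 0.9] units [0.0012 0.0002 0.0011] turn units [-0.0001  0.0007  0.0011]
```

The plates stopped at 47 mm, against 48 expected when shut on the stand and 36 if empty, so the stand is clamped. Lifting gently.

Call:
arm_command([
  {"dx":0,"dy":0,"dz":-0.008,"rx":0,"ry":0,"rz":0,"claw":1},
  {"dx":0,"dy":0,"dz":-0.015,"rx":0,"ry":0,"rz":0,"claw":1},
  {"dx":0,"dy":0,"dz":-0.02,"rx":0,"ry":0,"rz":0,"claw":1},
  {"dx":0,"dy":0,"dz":-0.025,"rx":0,"ry":0,"rz":0,"claw":1},
  {"dx":0,"dy":0,"dz":-0.025,"rx":0,"ry":0,"rz":0,"claw":1},
  {"dx":0,"dy":0,"dz":-0.025,"rx":0,"ry":0,"rz":0,"claw":1},
  {"dx":0,"dy":0,"dz":-0.025,"rx":0,"ry":0,"rz":0,"claw":1},
  {"dx":0,"dy":0,"dz":-0.02,"rx":0,"ry":0,"rz":0,"claw":1},
  {"dx":0,"dy":0,"dz":0,"rx":0,"ry":0,"rz":0,"claw":1},
])

```text
t: 11.68
eef_pos: [466.4, -367.6, 161.0]
tcp_rot: [-3.137, 0.005, -3.14]
ft_force: [-0.5, 0.4, -2.4]
opening: 0.499
```

```bash
python3 go.py 473 8 150 3.1416; python3 - <<'E'
from h import *
p,d=env.read_camera("top");s,ds=env.read_camera("side"); np.savez("s5.npz",p=p,d=d,s=s,ds=ds)
W=np.zeros((500,800,3),np.uint8)
W[:400,:400]=cv2.resize(p[125:205,400:480,::-1],(400,400),interpolation=cv2.INTER_CUBIC)
W[:480,400:800]=cv2.resize(s[195:315,325:425,::-1],(400,480),interpolation=cv2.INTER_CUBIC)
cv2.imwrite("pics/j4.png",W)
E
```

```text
t 11.68 pos [ 466.4 -367.6  161. ] rot [-3.137  0.005 -3.14 ] open 47.4 F [-0.5  0.4 -2.4] j [-0.78  0.5   1.7   0.    0.93 -2.35]
shift mm [ -7.3 375.6   9.4] units [-0.0091  0.4696  0.0118] turn units [-0.0026  0.0032  0.0012]
```

View pics/j4.png

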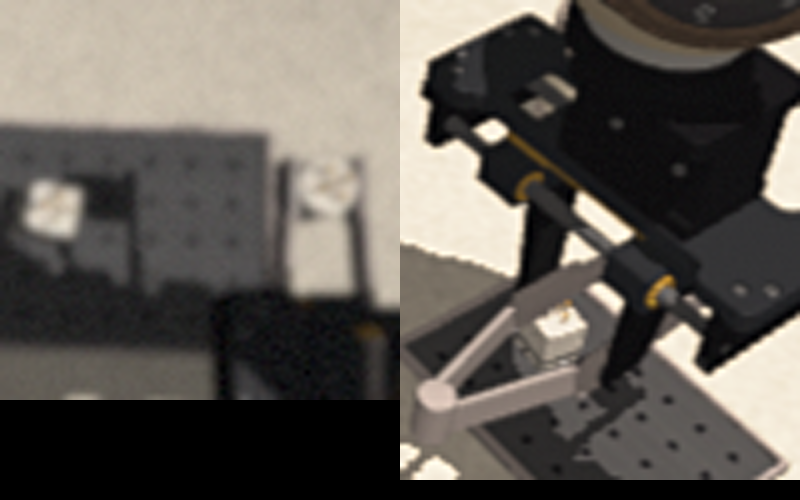

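The stand sits upright between the jaws, and the square one is still in place. Carrying to the tub.

Call:
arm_command([
  {"dx":0,"dy":0.015,"dz":0,"rx":0,"ry":0,"rz":0,"claw":1},
  {"dx":0,"dy":0.03,"dz":0,"rx":0,"ry":0,"rz":0,"claw":1},
  {"dx":0,"dy":0.045,"dz":0,"rx":0,"ry":0,"rz":0,"claw":1},
  {"dx":0,"dy":0.05,"dz":0,"rx":0,"ry":0,"rz":0,"claw":1},
  {"dx":0,"dy":0.05,"dz":0,"rx":0,"ry":0,"rz":0,"claw":1},
  {"dx":0,"dy":0.05,"dz":0,"rx":0,"ry":0,"rz":0,"claw":1},
  {"dx":0,"dy":0.05,"dz":0,"rx":0,"ry":0,"rz":0,"claw":1},
  {"dx":0,"dy":0.05,"dz":0,"rx":0,"ry":0,"rz":0,"claw":1},
  {"dx":0,"dy":0.045,"dz":0,"rx":0,"ry":0,"rz":0,"claw":1},
  {"dx":0,"dy":0.03,"dz":0,"rx":0,"ry":0,"rz":0,"claw":1},
])

```text
t: 13.02
eef_pos: [458.0, -13.1, 155.6]
tcp_rot: [3.138, -0.005, -3.138]
ft_force: [0.6, -0.7, -0.8]
opening: 0.502
```

```bash
python3 go.py 473 8 155 3.1416
```

```text
t 13.03 pos [458.  -13.1 155.6] rot [ 3.138 -0.005 -3.138] open 47.7 F [ 0.6 -0.7 -0.8] j [-0.17  0.34  2.02  0.    0.79 -1.75]
shift mm [-15.1  21.    0.6] units [-0.0189  0.0263  0.0007] turn units [ 0.0021 -0.003   0.0021]
```

Call:
arm_command([
  {"dx":-0.01,"dy":0.014,"dz":0,"rx":0,"ry":0,"rz":0,"claw":1},
  {"dx":-0.009,"dy":0.008,"dz":0,"rx":0,"ry":0,"rz":0,"claw":1},
  {"dx":0,"dy":0,"dz":0,"rx":0,"ry":0,"rz":0,"claw":1},
  {"dx":0,"dy":0,"dz":0,"rx":0,"ry":0,"rz":0,"claw":1},
  {"dx":0,"dy":0,"dz":0,"rx":0,"ry":0,"rz":0,"claw":1},
])

```text
t: 13.65
eef_pos: [472.7, 6.7, 155.0]
tcp_rot: [3.138, -0.006, -3.136]
ft_force: [-0.8, -0.2, -1.1]
opening: 0.499
```

```bash
python3 go.py 473 8 155 3.1416; python3 - <<'E'
from h import *
p,d=env.read_camera("top");s,ds=env.read_camera("side"); np.savez("s6.npz",p=p,d=d,s=s,ds=ds)
W=np.zeros((500,800,3),np.uint8)
W[:480,:400]=cv2.resize(p[110:230,255:355,::-1],(400,480),interpolation=cv2.INTER_CUBIC)
W[:480,400:800]=cv2.resize(s[80:260,210:360,::-1],(400,480),interpolation=cv2.INTER_CUBIC)
cv2.imwrite("pics/j5.png",W)
P=cloud("top",d); b=P[120:175,270:340].reshape(-1,3); b=b[(b[:,2]>163)&(b[:,2]<200)&(b[:,0]>545)]
print(len(b),np.median(b,0),b.min(0),b.max(0))
E
```

```text
t 13.65 pos [472.7   6.7 155. ] rot [ 3.138 -0.006 -3.136] open 47.5 F [-0.8 -0.2 -1.1] j [-0.13  0.36  1.99  0.    0.8  -1.71]
shift mm [-0.3  1.3 -0. ] units [-0.0003  0.0017 -0.    ] turn units [ 0.0022 -0.0039  0.0034]
85 [571.72240894   4.54466688 169.05692395] [564.19902441 -12.28456481 163.71593092] [581.60961876  24.10355354 179.29361561]
```

View pics/j5.png

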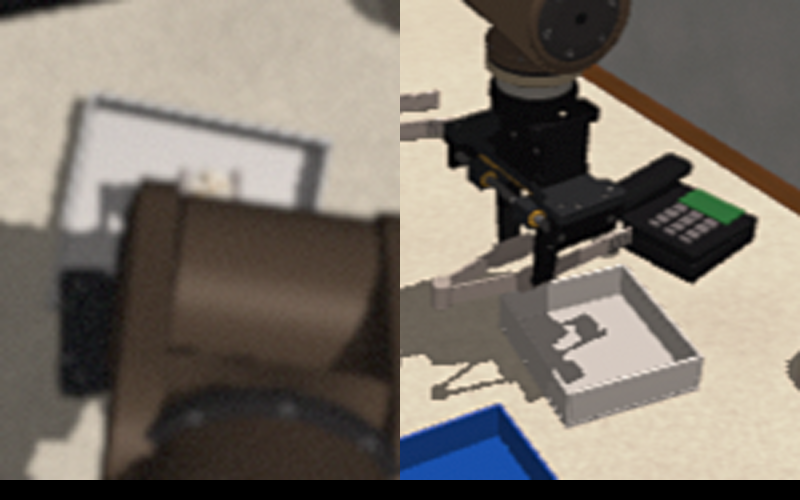

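The stand's top face is at z ≈ 170, so its centre is at about 155 and its underside about 95 mm above the rim. It is level, near (568,6), with the tub middle at (568,8). Handing in.

```bash
python3 -c "
from h import *
print(env.state()['qvel'].round(4)); print(env.job_done())"; python3 go.py 473 8 155 3.1416
```

```text
[ 0.0047 -0.0014 -0.0003  0.0001 -0.0015  0.0028]
the job is handed in; nothing more can be done
None
the job is handed in; nothing more can be done
```

The job is handed in, with the round bur stand held upright in the middle-sized tongs over the middle of the grey tub. I got no verdict on hand-in.

**What I did:** I gripped the tongs by their plates (57 mm wide) and carried them with the jaws open. I lowered the jaws around the round stand, clamped it and lifted it straight out, then carried it over the tub.

**Last checks:**
- **Grip:** the plates were at 47.5 mm, close to the 48 mm expected when shut on the stand (36 mm if empty).
- **Position:** the stand's top was at about z = 170 mm, so its underside was about 95 mm above the tub's rim. I put its centre near (568, 6), against a tub middle of (568, 8).
- **Stillness:** joint speeds were nearly zero when I handed in, at about 13.7 s of the 45 s allowed.
- **Square stand:** it was in place just after the lift.

**Not fully checked:**
- The wrist and the gripper hid part of the stand in the last pictures, so its centre comes from the visible part of its top plus the tool pose.
- I did not look again at the bottle, the phone or the square stand after the carry; I kept the path clear of them and felt no unexpected force.
- The two cameras differed by 1–2 pixels on the tongs. That made no difference to either grasp.
- My first move call was refused because I had left out some fields; nothing moved.

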